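Tip a drained tube rack onto its feet and push it up to the reader

TASK

The empty tube rack has been left standing on its end in front of the rack reader. Without picking it up, push it over so that it lies on its feet with the tube holes upward, then push it along the bench until its leading end is flush against the dark panel on the front of the reader, within the panel's width. Leave the bottle, jar and tip box where they are, and back away from the rack.

Things in the scene. Friction and masses are not known exactly. Their poses are not given: they have to be found in the camera images.
- rack: White plastic tube rack, loose, 0.13-0.25 kg; on its feet 125 long x 85 wide x 60 mm high. Starts standing on a 60 x 85 end. Origin: centre of that end. Own z: along the 125 length, up at start. Own x: out of the feet side (x=+30 mm), at start level and roughly towards the reader; hole face (24 dark holes, flat to a fingertip) at x=-30. On its feet: x down, z ahead, origin = rear end's centre, 30 mm up.
- rack_pivot (a point): Point on the rack at own (30, 0, 0) mm: middle of the lower edge over which it tips, staying on the bench all through. Pushed high on the hole face (about 100 mm up), the rack tips over this edge and falls onto its feet, its length then reaching towards the reader.
- rack_front_a (a point): Point on the rack at own (0, 42.5, 125) mm: middle of one side edge of the end that is uppermost at the start and that leads, facing the reader, once the rack is on its feet.
- rack_front_b (a point): Point on the rack at own (0, -42.5, 125) mm: the same on the other side edge.
- reader: White bench-top instrument, fixed, 193 deep x 260 wide x 127 mm tall, with a dark flat upright panel 220 wide x 75 mm high on its front. Origin: at bench level on the front surface of the panel, midway along its width. Own x points into the instrument (the panel is the plane x = 0, the free bench in front is x < 0), y along the panel (it reaches from -110 to 110 mm), z up.
- wash_bottle: White wash bottle with a bent spout, 64 mm diameter, 193 mm tall, loose bystander. Origin: centre of its underside, z up.
- jar: Small amber jar with a white cap, 52 mm diameter, 65 mm tall, loose bystander. Origin: centre of its underside, z up.
- tip_box: Plain pale closed tip box, 80 x 110 x 45 mm high, loose bystander. Origin: centre of its underside, z up.
Things that resemble listed ones, but are neither listed nor needed, are in the scene too. Leave any orange look-alike of the rack alone.

How it is judged:
On the way, in this order (a step that is already met when the one before it is completed fails the run):
1. the rack lies still on its feet, holes upward, not yet at the reader (angle between rack's own x axis and vertical above 3.04 rad and linear speed of rack below 0.02 m/s), for 0.2 s.
2. the rack's leading end is flush against the panel (angle between rack's own x axis and vertical above 3.04 rad and x of rack_front_a in the frame of reader between -0.006 and 0.003 m and y of rack_front_a in the frame of reader between -0.113 and 0.113 m and x of rack_front_b in the frame of reader between -0.006 and 0.003 m and y of rack_front_b in the frame of reader between -0.113 and 0.113 m), for 0.2 s.
At the end, for the whole second after the job is handed in: The rack rests on its feet (own x within about 0.1 rad of straight down, slower than 20 mm/s) and both side edges of its leading end are within 6 mm of the reader's panel and no more than 3 mm past the panel's ends (all of step 2 and linear speed of rack below 0.02 m/s); the robot touches nothing.
It fails at once if the rack is lifted off the bench (height (world z) of rack_pivot above 0.025 m).
It fails at once if the wash bottle is pushed aside or knocked over (distance of wash_bottle from where it was at the start of the episode above 0.015 m or angle between wash_bottle's own z axis and vertical above 0.3 rad).
It fails at once if the amber jar is pushed aside or knocked over (distance of jar from where it was at the start of the episode above 0.015 m or angle between jar's own z axis and vertical above 0.3 rad).
It fails at once if the tip box is pushed aside or knocked over (distance of tip_box from where it was at the start of the episode above 0.015 m or angle between tip_box's own z axis and vertical above 0.3 rad).
It also fails if it takes over 51 s, if anything falls off the work surface, if the arm or the gripper's body presses on something with over 40 N, if the wrist force passes 120 N, or if a joint passes its speed limit or range.

ROBOT

A 6-joint arm with a two-finger parallel gripper is mounted at the origin on the work surface. World frame = base frame: x ahead of the robot, y to its left, z up, the work surface at z = 0. Lengths are in m, angles in rad, forces in N, time in s.
With the tool pointing down it reaches from about 0.225 to 0.875 m from the base axis. Payload 3.4 kg.
Tool frame: the origin (TCP) lies midway between the tips of the shut fingers; the grasp point (between the pads) lies 19 mm behind it; z points along the fingers, y is the direction in which the jaws open and shut (so a half turn about z gives the same grasp; the last joint's range is limited). The gripper opens to 85 mm and grips with 20 to 120 N. Pads are 22 mm wide; open, the fingers measure 114 mm over their backs; the gripper's body (76 mm by 85 mm) begins 54 mm behind the grasp point. The pads swing forward as they close: fully open they stand 13 mm farther back than shut.
Start: joints at [1.116, 0.276, 1.505, -0, 1.361, -0.121], TCP at [0.188, 0.543, 0.231] pointing down, gripper open.
Joint ranges: [-2.89, 2.89], [-0.75, 2.08], [0.22, 2.7], [-1.18, 4.32], [0.11, 2.71], [-2.7, 2.7]. Speed limits (rad/s): [2.57, 2.57, 3.14, 3.14, 3.14, 3.14].

INTERFACE

Orientations are given as [roll, pitch, yaw] about the fixed x, y, z axes, in that order (R = Rz(yaw) Ry(pitch) Rx(roll)).
In Python, from rig import robot, read_camera, camera_model gives the robot as it stands.
- The arm moves only by the tool send_rows, never from a script. Its argument "commands" is a list of rows, each a list of 2 entries, a list of its own where there are three numbers: the shift along the tool's x, y, z in mm, then the turn, a rotation vector about the tool's x, y, z in rad. In form: [[[tx, ty, tz], [wx, wy, wz]], ...]. A call has 1 to 20 rows; each row shifts and turns the commanded pose from where the row before left it, along the tool's axes as they then stand; what a row does not reach is not made up. A row lasts 1/12 s, in which the tool goes at most 41.7 mm and 7.16 degrees, less where a joint would pass 70% of its speed; a pose out of reach is approached as far as the arm can. A call with a gripper value outside its range is refused whole. "hand" is the opening in per cent of the stroke, from 0 (shut) to 100 (fully open), set as the call begins (left out, the last holds). The fingers move at their own pace and stop on an object; "grip_force" is the grip in N (left out, the last holds). Time passes only in rows, so rows that do not move let the fingers close. It gives the time, the measured TCP pose, the force and the opening at its end, in the units of the state.
- robot.state(): the state, without advancing time (a new reading comes with each control period).
- read_camera(name): name is "scene" or "top" or "wrist"; returns (picture, depth): 400x640x3 uint8, red, green, blue; 400x640 float32, m along the optical axis (not along the pixel's ray), 0 where there is no reading.
- camera_model(name): a dict with "fx", "fy", "cx", "cy" (pixels), "R" (3x3) and "t" (3): a world point X has camera coordinates R X + t. Camera axes: x right, y down, z forward; pixel columns grow to the right and rows downward; lengths in m; the calibration is good to about 2 mm. A picture is of the moment at which its call begins: read the wrist's pose just before it. camera_model takes no time and is no camera call; for the wrist camera it gives the pose at the moment of the call.
- robot.hand_in(): hands the job in, once; it reports no verdict.
The state is a dict: "time_s": time; "q": joint angles; "joint_vel": joint speeds; "joint_torque": joint torques, N m; "ee_pos": TCP position; "eef_rot": TCP orientation; "force": force on the tool from outside, world axes, zero at the start; "wrist_torque": the same for the moment, N m; "finger_gap": finger opening in m.
Only numpy, scipy, OpenCV 4.12 (cv2) and the standard library are available. Lean on these libraries where they do the work, as an engineer would, in place of code of your own. Each camera call takes 0.05 s, during which the arm holds its last target.

## Working session

There is one attempt and no reset: what is moved stays moved. The work goes in short steps, Python scripts to look and compute and a tool call to move; the robot and the scene stay as the last step left them, time stands still between calls to the robot, and variables do not carry over. Pictures are saved under pics/ and viewed, and the job is handed in when it is done.

Besides the shell and the picture viewer there is one more tool, called after "Request:" as name([rows], argument=value, ...), one row to a line, values as JSON. send_rows: Moves the arm, as the interface text tells. Its arguments: {"type":"object","properties":{"commands":{"type":"array","items":{"type":"array"}},"hand":{"type":"number"},"grip_force":{"type":"number"}},"required":["commands"]}

```bash
mkdir -p pics; ls; python3 - <<'E'
from rig import robot, read_camera, camera_model
import cv2, numpy as np
s=robot.state(); print(s)
for n in ("scene","top","wrist"):
    m=camera_model(n); p,d=read_camera(n)
    cv2.imwrite(f"pics/{n}0.png",p[:,:,::-1]); np.savez(f"{n}0.npz",p=p,d=d,**m)
    print(n,m)
E
```

```text
pics
{'time_s': 0.0, 'q': array([ 1.11596560e+00,  2.76628579e-01,  1.50614513e+00,  7.75293764e-06,
        1.36070321e+00, -1.21004899e-01]), 'joint_vel': array([-1.29474523e-03, -2.95295231e-03,  1.01411598e-03, -1.78716395e-03,
        6.77105577e-05,  1.16213460e-03]), 'joint_torque': array([ 1.50122396e-03, -4.16768146e+01, -2.45806074e+01,  1.51522968e-04,
        1.08590856e-02,  5.34134060e-06]), 'ee_pos': array([0.18817398, 0.54277384, 0.23041579]), 'eef_rot': array([-3.13972308e+00, -2.34972942e-04,  2.80776498e+00]), 'force': array([-0.13131164,  0.15332933, -0.211281  ]), 'wrist_torque': array([ 0.04208416,  0.01298906, -0.00591274]), 'finger_gap': 0.08549557732820687}
scene {'fx': 466.06987690669524, 'fy': 466.06987690669524, 'cx': 327.25791256176774, 'cy': 188.07638703613566, 'R': array([[-0.80093421,  0.59866489,  0.01023415],
       [ 0.42351959,  0.57852975, -0.69709001],
       [-0.42324407, -0.55398887, -0.71691058]]), 't': array([ 0.52424423, -0.11685416,  1.35697154])}
top {'fx': 371.8972214798342, 'fy': 371.8972214798342, 'cx': 315.34619199140764, 'cy': 200.68510495549003, 'R': array([[-0.0305598 , -0.99951784, -0.00549428],
       [-0.9966551 ,  0.03088817, -0.07566069],
       [ 0.07579392,  0.00316373, -0.99711849]]), 't': array([-0.07157897,  0.55308386,  0.94679251])}
wrist {'fx': 309.6825253062614, 'fy': 309.6825253062614, 'cx': 319.47628198306296, 'cy': 195.91668784713048, 'R': array([[ 3.27135646e-01,  9.44977159e-01, -6.61519822e-04],
       [ 8.94256437e-01, -3.09350547e-01,  3.23431080e-01],
       [ 3.05430342e-01, -1.06397404e-01, -9.46251499e-01]]), 't': array([-0.57454712, -0.04103046,  0.38057368])}
```

View pics/scene0.png

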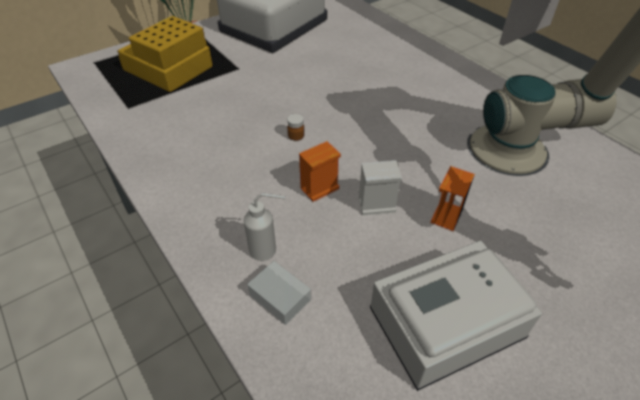

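View pics/top0.png

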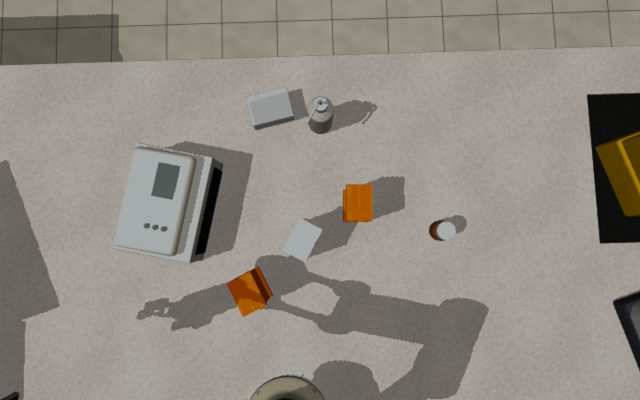

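View pics/wrist0.png

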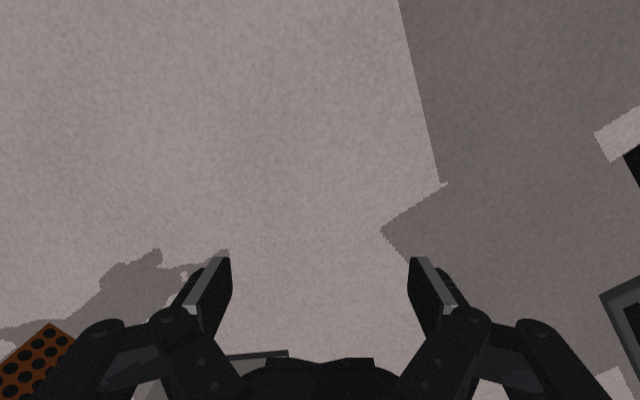

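Scene: the white rack stands upright at top (302,240) and scene (380,188). The orange look-alikes are at top (358,203) and (250,290). The reader is at top (165,205), with its dark panel facing image right at (210,205). The tip box is at (271,108), the bottle at (320,114) and the jar at (442,230). The white block is the only one that fits the rack's description. I'll enlarge it and measure.

```bash
cat > h.py <<'E'
import numpy as np, cv2
def load(n):
    z=np.load(n); return {k:z[k] for k in z.files}
def cloud(c):
    d=c['d']; v,u=np.mgrid[:d.shape[0],:d.shape[1]]
    X=np.stack([(u-c['cx'])/c['fx']*d,(v-c['cy'])/c['fy']*d,d],-1)
    W=(X-c['t'])@c['R']; W[d==0]=np.nan
    return W
def pix_at_z(c,u,v,z):
    r=np.array([(u-c['cx'])/c['fx'],(v-c['cy'])/c['fy'],1.])@c['R']; o=-c['R'].T@c['t']
    return o+r*(z-o[2])/r[2]
def proj(c,P):
    q=np.atleast_2d(P)@c['R'].T+c['t']; return np.c_[c['fx']*q[:,0]/q[:,2]+c['cx'],c['fy']*q[:,1]/q[:,2]+c['cy']]
E
python3 - <<'E'
from h import *
t=load('top0.npz');s=load('scene0.npz')
W=cloud(t)
def crop(c,x0,x1,y0,y1,f):
    return cv2.resize(c['p'][y0:y1,x0:x1,::-1],None,fx=f,fy=f,interpolation=cv2.INTER_CUBIC)
cv2.imwrite('pics/ctop.png',crop(t,105,405,130,330,2.6))
cv2.imwrite('pics/cscene.png',crop(s,280,560,120,390,2.2))
for n,c in(('top',t),('scene',s)):
    W=cloud(c)
    m=(W[...,2]>.11)&(W[...,2]<.14)
    if n=='top': mm=np.zeros_like(m); mm[205:275,275:335]=1
    else: mm=np.zeros_like(m); mm[150:220,355:405]=1
    q=W[m&mm.astype(bool)]; print(n,len(q),np.median(q,0), cv2.minAreaRect((q[:,:2]*1000).astype(np.float32)), cv2.boxPoints(cv2.minAreaRect((q[:,:2]*1000).astype(np.float32))))
    # reader
    if n=='top': mm=np.zeros_like(m); mm[140:265,105:225]=1
    else: mm=np.zeros_like(m);mm[230:385,360:545]=1
    for lo,hi in((.1,.14),(.02,.14)):
        m=(W[...,2]>lo)&(W[...,2]<hi)
        q=W[m&mm.astype(bool)]; print(n,'reader',lo,len(q),np.median(q[:,2]), cv2.minAreaRect((q[:,:2]*1000).astype(np.float32)),cv2.boxPoints(cv2.minAreaRect((q[:,:2]*1000).astype(np.float32))))
W=cloud(t)
for nm,(x,y) in dict(tip=(271,108),bottle=(320,114),jar=(445,230),or1=(358,203),or2=(245,292)).items(): print(nm,W[y,x])
E
```

```text
top 967 [ 0.45432148 -0.05570166  0.1254617 ] ((454.35870361328125, -55.782020568847656), (60.25343322753906, 84.99699401855469), 60.22724151611328) [[ 402.5102    -60.82895 ]
 [ 476.28772  -103.03517 ]
 [ 506.2072    -50.735092]
 [ 432.4297     -8.52887 ]]
top reader 0.1 7786 0.12685088299502623 ((553.2855834960938, 275.73583984375), (188.7900848388672, 258.05841064453125), 77.21935272216797) [[406.5712  212.22325]
 [658.236   155.13579]
 [700.      339.2484 ]
 [448.33514 396.33588]]
top reader 0.02 9674 0.12597058975051528 ((553.34912109375, 275.3038635253906), (194.310546875, 260.3159484863281), 77.36011505126953) [[405.08582 208.98468]
 [659.0929  152.02167]
 [701.6124  341.62305]
 [447.60535 398.58606]]
scene 765 [ 0.45879106 -0.04989164  0.12374495] ((455.917724609375, -54.029090881347656), (64.949951171875, 85.93363189697266), 61.14891052246094) [[ 402.61377   -61.74018 ]
 [ 477.88104  -103.206154]
 [ 509.22168   -46.318   ]
 [ 433.9544     -4.852028]]
scene reader 0.1 9933 0.12584054091842894 ((555.7578735351562, 279.57489013671875), (188.7067413330078, 257.5069274902344), 77.30994415283203) [[409.42224 215.81046]
 [660.639   159.24216]
 [702.0935  343.33932]
 [450.87677 399.90762]]
scene reader 0.02 14792 0.12413061646800583 ((554.5162353515625, 278.7325439453125), (191.22975158691406, 262.6686096191406), 77.50023651123047) [[405.60052 213.80945]
 [662.043   156.95862]
 [703.43195 343.65564]
 [446.98944 400.50647]]
tip [0.79293704 0.01876978 0.04421751]
bottle [ 0.74626498 -0.10608443  0.12928853]
jar [ 0.46498951 -0.40572389  0.06482481]
or1 [ 0.53423869 -0.18752767  0.12523453]
or2 [0.33887801 0.07789347 0.12469895]
```

View pics/ctop.png

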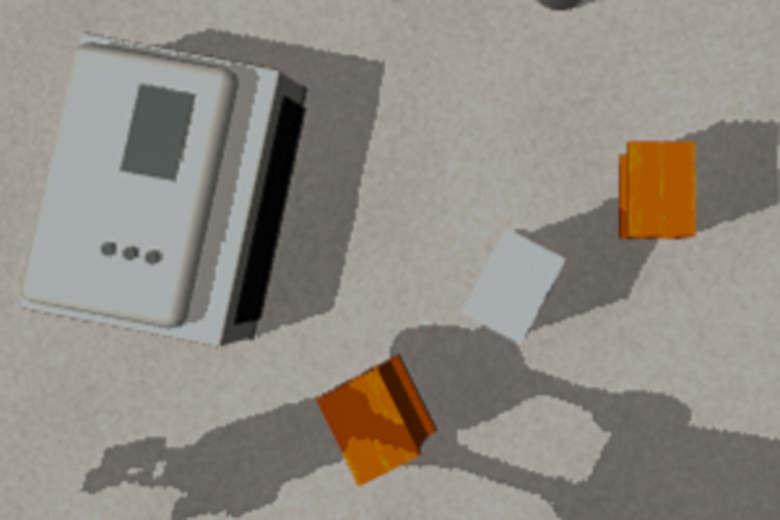

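View pics/cscene.png

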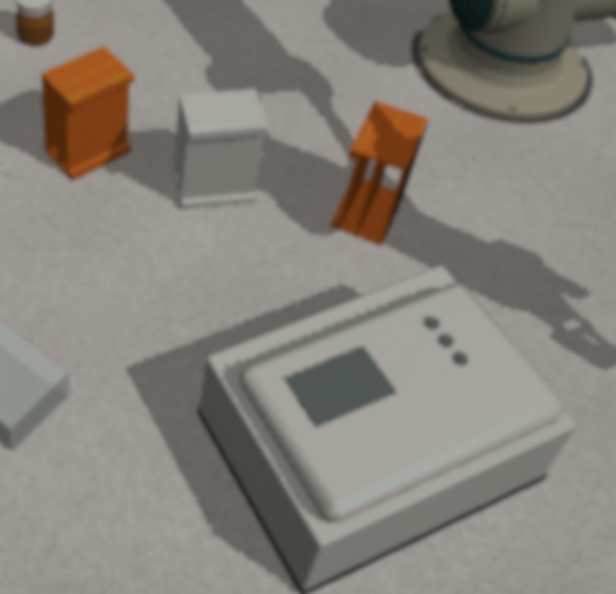

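Request:
send_rows([
  [[0,0,0],[0,0,0.11]],
  [[0,0,0],[0,0,0.11]],
  [[0,0,0],[0,0,0.11]],
  [[0,0,0],[0,0,0.11]],
  [[0,0,0],[0,0,0.11]],
  [[0,0,0],[0,0,0.11]],
  [[0,0,0],[0,0,0.11]],
  [[0,0,0],[0,0,0.11]],
  [[0,0,0],[0,0,0.11]],
  [[0,0,0],[0,0,0.11]],
  [[0,0,0],[0,0,0.11]],
  [[0,0,0],[0,0,0.11]],
  [[0,0,0],[0,0,0.11]],
  [[0,0,0],[0,0,0.11]],
  [[0,0,0],[0,0,0.11]],
  [[0,0,0],[0,0,0.107]],
], hand=40)

```text
time_s: 1.48
ee_pos: [0.1883, 0.5431, 0.231]
eef_rot: [3.142, 0.001, 1.045]
force: [-0.1, 0.2, 0.2]
finger_gap: 0.0343
```

Request:
send_rows([
  [[-20,23,0],[0,0,0]],
  [[-20,23,0],[0,0,0]],
  [[-20,23,0],[0,0,0]],
  [[-20,23,0],[0,0,0]],
  [[-20,23,0],[0,0,0]],
  [[-20,23,0],[0,0,0]],
  [[-20,23,0],[0,0,0]],
  [[-20,23,0],[0,0,0]],
  [[-20,23,0],[0,0,0]],
  [[-20,23,0],[0,0,0]],
  [[-20,23,0],[0,0,0]],
  [[-20,23,0],[0,0,0]],
  [[-20,23,0],[0,0,0]],
  [[-20,23,0],[0,0,0]],
  [[-20,23,0],[0,0,0]],
  [[-20,23,0],[0,0,0]],
  [[-20,23,0],[0,0,0]],
  [[-20,23,0],[0,0,0]],
  [[-20,23,0],[0,0,0]],
  [[-20,23,0],[0,0,0]],
])

```text
time_s: 3.15
ee_pos: [0.3888, -0.0339, 0.2312]
eef_rot: [-3.142, -0.0, 1.05]
force: [0.5, 0.7, -0.4]
finger_gap: 0.0339
```

Request:
send_rows([
  [[-20,22,0],[0,0,0]],
  [[-20,23,0],[0,0,0]],
  [[-20,22,0],[0,0,0]],
  [[0,0,0],[0,0,0]],
  [[0,0,0],[0,0,0]],
])

```text
time_s: 3.57
ee_pos: [0.4173, -0.1188, 0.2308]
eef_rot: [-3.14, -0.0, 1.048]
force: [0.2, -0.1, -0.5]
finger_gap: 0.0341
```

```bash
python3 - <<'E'
from rig import robot, read_camera, camera_model
import cv2, numpy as np
print(robot.state()['ee_pos'],robot.state()['eef_rot'])
for n in ("wrist","top"):
    m=camera_model(n); p,d=read_camera(n)
    cv2.imwrite(f"pics/{n}1.png",p[:,:,::-1]); np.savez(f"{n}1.npz",p=p,d=d,**m)
from h import *
c=load('wrist1.npz'); W=cloud(c); m=(W[...,2]>.115)&(W[...,2]<.135)&(abs(W[...,0]-.455)<.06)&(abs(W[...,1]+.055)<.06)
q=W[m]; print(len(q), np.median(q[:,2]), cv2.minAreaRect((q[:,:2]*1000).astype(np.float32)))
E
```

```text
[ 0.41725999 -0.11880471  0.23079294] [-3.14026593e+00 -2.28267699e-04  1.04795119e+00]
8985 0.12475388117380239 ((454.5033874511719, -54.25762176513672), (59.93883514404297, 85.36007690429688), 60.30084991455078)
```

View pics/wrist1.png

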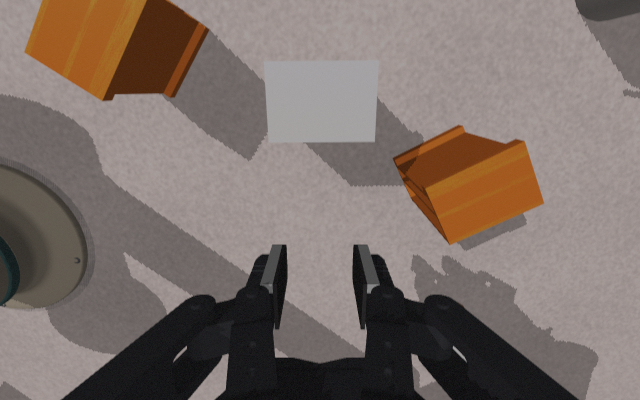

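Wrist view: the white rack top at (322,101) is centred straight ahead of the fingers. The orange blocks are clear, at (110,50) and (470,190). Lowering to 100 mm and approaching.

Request:
send_rows([
  [[0,0,22],[0,0,0]],
  [[0,0,22],[0,0,0]],
  [[0,0,22],[0,0,0]],
  [[0,0,22],[0,0,0]],
  [[0,0,22],[0,0,0]],
  [[0,0,18],[0,0,0]],
  [[0,0,0],[0,0,0]],
  [[8,0,0],[0,0,0]],
  [[8,0,0],[0,0,0]],
  [[6,0,0],[0,0,0]],
  [[4,0,0],[0,0,0]],
  [[4,0,0],[0,0,0]],
  [[4,0,0],[0,0,0]],
  [[4,0,0],[0,0,0]],
  [[4,0,0],[0,0,0]],
  [[4,0,0],[0,0,0]],
])

```text
time_s: 5.0
ee_pos: [0.4402, -0.0776, 0.1034]
eef_rot: [3.141, 0.0, 1.051]
force: [-2.0, -1.3, 0.6]
finger_gap: 0.0346
```

```bash
python3 - <<'E'
from rig import robot, read_camera, camera_model
import cv2, numpy as np
n="scene"
m=camera_model(n); p,d=read_camera(n)
cv2.imwrite(f"pics/{n}2.png",cv2.resize(p[80:320,220:540,::-1],None,fx=2.4,fy=2.4)); np.savez(f"{n}2.npz",p=p,d=d,**m)
E
```

```text
(no output)
```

View pics/scene2.png

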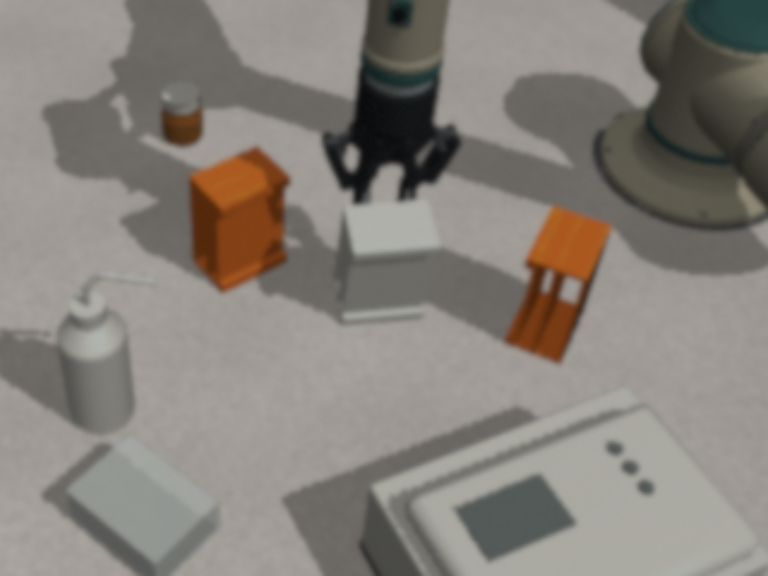

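```bash
python3 - <<'E'
from h import *
c=load('scene2.npz'); W=cloud(c); u=np.array([.4955,.8687]); o=np.array([.4544,-.0546])
a=(W[...,:2]-o)@u; b=(W[...,:2]-o)@np.array([.8687,-.4955])
m=(abs(b)<.03)&(a>-.035)&(a<.08)&(W[...,2]>.005)&(W[...,2]<.15)
q=np.c_[a[m],W[...,2][m]]*1000
for lo in range(-35,80,5):
    s=q[(q[:,0]>=lo)&(q[:,0]<lo+5)]
    if len(s): print(lo, len(s), s[:,1].max().round(1), s[:,1].min().round(1))
E
```

```text
-35 12 149.4 113.7
-30 8 147.4 116.4
-25 20 148.2 124.3
-20 45 149.3 125.3
-15 32 149.5 127.7
-10 41 133.1 126.2
-5 39 132.3 127.2
0 45 133.7 124.3
5 39 132.0 125.4
10 48 131.4 122.5
15 39 130.3 123.9
20 111 129.7 8.5
25 272 128.2 6.3
30 280 129.0 5.3
35 110 130.0 72.6
40 55 127.1 110.0
45 82 126.1 111.8
```

The rack is tipping about its lower edge without sliding. Continuing gently through the balance point.

Request:
send_rows([
  [[4,0,0],[0,0,0]],
  [[4,0,0],[0,0,0]],
  [[4,0,0],[0,0,0]],
  [[4,0,0],[0,0,0]],
  [[3,0,0],[0,0,0]],
  [[3,0,0],[0,0,0]],
  [[3,0,0],[0,0,0]],
  [[2,0,0],[0,0,0]],
  [[2,0,0],[0,0,0]],
  [[2,0,0],[0,0,0]],
  [[2,0,0],[0,0,0]],
  [[2,0,0],[0,0,0]],
  [[0,0,0],[0,0,0]],
  [[0,0,0],[0,0,0]],
])

```text
time_s: 6.22
ee_pos: [0.4575, -0.0474, 0.1033]
eef_rot: [3.142, -0.0, 1.051]
force: [-0.0, -0.2, -0.1]
finger_gap: 0.0343
```

```bash
python3 - <<'E'
from rig import robot, read_camera, camera_model
import cv2, numpy as np
n="scene"
m=camera_model(n); p,d=read_camera(n)
cv2.imwrite(f"pics/{n}3.png",cv2.resize(p[80:320,220:540,::-1],None,fx=2.4,fy=2.4)); np.savez(f"{n}3.npz",p=p,d=d,**m)
E
```

```text
(no output)
```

View pics/scene3.png

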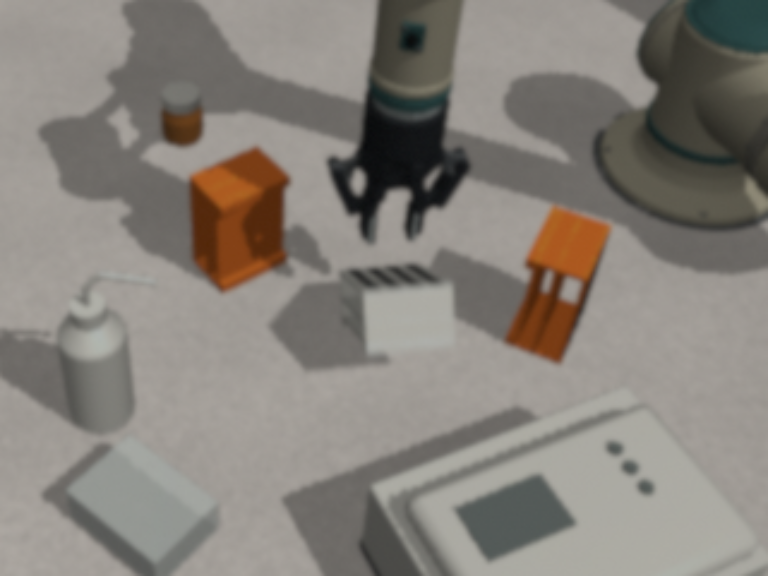

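It has gone over: the holes face up at (400,275) and the leading end faces the reader at (410,315). I'll back off, let it settle and measure.

Request:
send_rows([
  [[-10,0,0],[0,0,0]],
  [[-20,0,0],[0,0,0]],
  [[-10,0,0],[0,0,0]],
  [[0,0,0],[0,0,0]],
  [[0,0,0],[0,0,0]],
  [[0,0,0],[0,0,0]],
])

```text
time_s: 6.77
ee_pos: [0.4378, -0.0822, 0.1034]
eef_rot: [3.141, -0.001, 1.05]
force: [-0.1, 0.4, 0.5]
finger_gap: 0.0342
```

```bash
python3 - <<'E'
from rig import robot, read_camera, camera_model
import cv2, numpy as np
for n in ("wrist","top","scene"):
    m=camera_model(n); p,d=read_camera(n)
    cv2.imwrite(f"pics/{n}4.png",p[:,:,::-1]); np.savez(f"{n}4.npz",p=p,d=d,**m)
from h import *
print(robot.state()['ee_pos'])
for n in("wrist","top","scene"):
    c=load(n+'4.npz'); W=cloud(c); m=(W[...,2]>.05)&(W[...,2]<.067)&(abs(W[...,0]-.50)<.12)&(abs(W[...,1]-.025)<.12)
    m=cv2.morphologyEx(m.astype(np.uint8),cv2.MORPH_OPEN,np.ones((2,2)))>0
    q=W[m]; print(n,len(q), np.median(q[:,2]), cv2.minAreaRect((q[:,:2]*1000).astype(np.float32)),(cv2.boxPoints(cv2.minAreaRect((q[:,:2]*1000).astype(np.float32)))).round().tolist())
E
```

```text
[ 0.43784324 -0.08185151  0.10332831]
wrist 19844 nan ((455.92938232421875, 21.060516357421875), (86.50263214111328, 186.83790588378906), 60.589412689208984) [[353.0, 29.0], [516.0, -62.0], [559.0, 13.0], [396.0, 105.0]]
top 1213 nan ((491.1645202636719, 16.873016357421875), (146.919921875, 89.05221557617188), 61.208404541015625) [[417.0, -26.0], [495.0, -69.0], [566.0, 60.0], [488.0, 103.0]]
scene 1588 nan ((470.6424255371094, 58.37385177612305), (119.60964965820312, 185.76487731933594), 52.364383697509766) [[361.0, 68.0], [508.0, -46.0], [581.0, 49.0], [434.0, 162.0]]
```

View pics/wrist4.png

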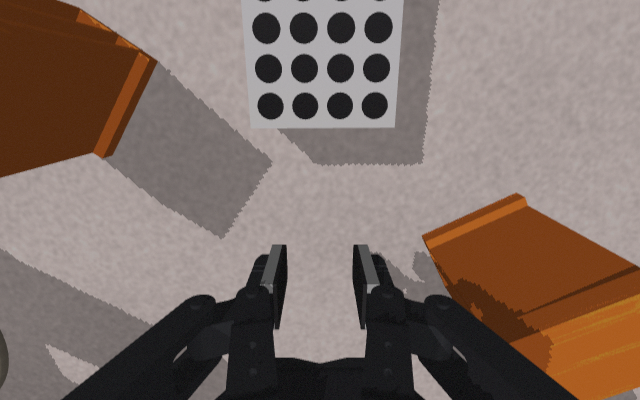

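View pics/top4.png

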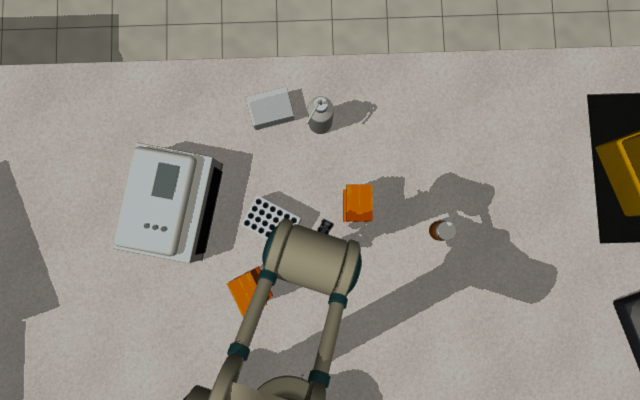

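```bash
python3 - <<'E'
from h import *
w=load('wrist4.npz');t=load('top4.npz')
img=cv2.resize(t['p'][140:270,190:320,::-1],None,fx=4.5,fy=4.5,interpolation=cv2.INTER_CUBIC);cv2.imwrite('pics/ct4.png',img)
L=pix_at_z(w,251,129,.06);R=pix_at_z(w,396,128,.06);print(L,R,np.linalg.norm(L-R),(L+R)/2,np.degrees(np.arctan2(*(R-L)[1::-1]))+90)
for W,n in((cloud(w),'w'),(cloud(t),'t')):
    m=(abs(W[...,2]-.06)<.006)&(W[...,0]>.42)&(W[...,0]<.575)&(W[...,1]>-.07)&(W[...,1]<.11)
    nn,lab,st,_=cv2.connectedComponentsWithStats(m.astype(np.uint8))
    i=1+st[1:,4].argmax(); q=W[lab==i]; print(n,len(q),np.median(q[:,2]),cv2.minAreaRect((q[:,:2]*1000).astype(np.float32)),cv2.boxPoints(cv2.minAreaRect((q[:,:2]*1000).astype(np.float32))).round(1).tolist())
# panel plane from scene & top clouds at several heights
# orange1 footprint
W=cloud(load('top0.npz'))
for box in((150,235,330,390),(255,325,215,285)):
    s=W[box[0]:box[1],box[2]:box[3]].reshape(-1,3); s=s[s[:,2]>.03]; print('or',cv2.boxPoints(cv2.minAreaRect((s[:,:2]*1000).astype(np.float32))).round().tolist())
n_=np.array([.2187,.9758]);
for k in('top0','scene0','top4'):
    W=cloud(load(k+'.npz')); a=W[...,:2]@n_; b=W[...,:2]@np.array([-.9758,.2187])
    for z in(.02,.035,.05,.065,.08,.1,.115):
        s=(abs(W[...,2]-z)<.007)&(a>.26)&(a<.33)&(b>-.5)&(b<-.36); print(k,z,s.sum(),np.nanmin(a[s]) if s.any() else '', np.nanmedian(a[s]) if s.any() else '')
E
```

```text
[ 0.43231977 -0.008116    0.06      ] [ 0.50687121 -0.05018266  0.06      ] 0.08560093909198427 [ 0.46959549 -0.02914933  0.06      ] 60.565549861980486
w 19510 0.05999721092983537 ((485.4498291015625, 0.48316192626953125), (65.80652618408203, 85.61114501953125), 60.369293212890625) [[432.0, -7.0], [506.3999938964844, -49.29999923706055], [538.9000244140625, 7.900000095367432], [464.5, 50.20000076293945]]
t 1214 0.06057712826127595 ((500.46368408203125, 25.316818237304688), (125.21302032470703, 84.93666076660156), 60.3986930847168) [[432.6000061035156, -8.100000381469727], [506.5, -50.099998474121094], [568.2999877929688, 58.79999923706055], [494.5, 100.69999694824219]]
or [[493.0, -218.0], [578.0, -222.0], [580.0, -162.0], [496.0, -158.0]]
or [[284.0, 84.0], [310.0, 29.0], [387.0, 66.0], [360.0, 121.0]]
top0 0.02 80 0.2932426263469129 0.2940909473569961
top0 0.035 89 0.2926730452145493 0.2942206494361602
top0 0.05 90 0.29297580258109535 0.2941057477139444
top0 0.065 99 0.29250222370071116 0.2941264944968795
top0 0.08 160 0.29284849453707423 0.2965180986741517
top0 0.1 864 0.29596841582801364 0.31222211558940255
top0 0.115 92 0.3275960637197441 0.32909028823691866
scene0 0.02 0  
scene0 0.035 0  
scene0 0.05 0  
scene0 0.065 0  
scene0 0.08 0  
scene0 0.1 586 0.29820853065916325 0.3101406426071909
scene0 0.115 0  
top4 0.02 78 0.29307619491067055 0.2942466748475271
top4 0.035 92 0.29291490719908864 0.294148683843715
top4 0.05 90 0.29303759428153275 0.29398161610347984
top4 0.065 98 0.29299602643371564 0.29406609937574696
top4 0.08 162 0.2930068881694374 0.2965409400360147
top4 0.1 872 0.29609916072487713 0.31223551825607376
top4 0.115 87 0.3281341711898304 0.32923070708596097
```

View pics/ct4.png

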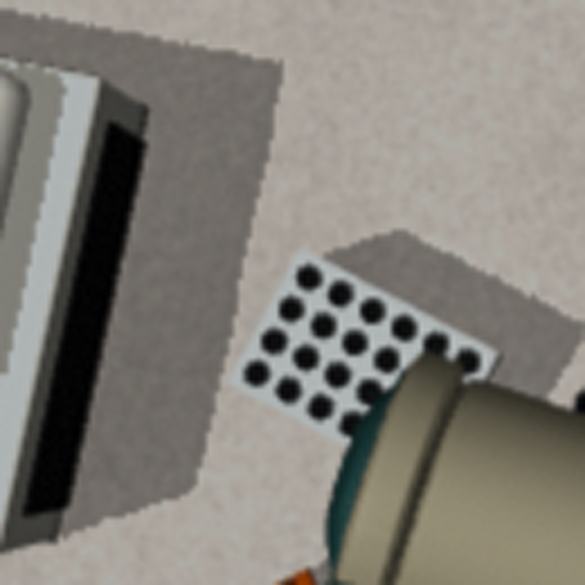

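Request:
send_rows([
  [[12,0,0],[0,0,0]],
  [[13,1,0],[0,0,0]],
  [[0,0,18],[0,0,0]],
  [[0,0,18],[0,0,0]],
  [[0,0,18],[0,0,0]],
  [[0,0,14],[0,0,0]],
  [[0,0,5],[0,0,0]],
  [[0,0,0],[0,0,0]],
  [[6,0,0],[0,0,0]],
  [[6,0,0],[0,0,0]],
  [[4,0,0],[0,0,0]],
  [[4,0,0],[0,0,0]],
  [[4,0,0],[0,0,0]],
  [[4,0,0],[0,0,0]],
])

```text
time_s: 8.08
ee_pos: [0.465, -0.0365, 0.0307]
eef_rot: [3.141, 0.0, 1.052]
force: [-1.4, -2.6, 2.6]
finger_gap: 0.0341
```

```bash
cat > look.py <<'E'
import sys
from rig import robot, read_camera, camera_model
from h import *
k=sys.argv[1]
s=robot.state(); print(s['time_s'],s['ee_pos'].round(4),s['eef_rot'].round(4),s['force'].round(2))
n_=np.array([.2187,.9758])
for n in sys.argv[2:]:
    m=camera_model(n); p,d=read_camera(n)
    cv2.imwrite(f"pics/{n}{k}.png",p[:,:,::-1]); np.savez(f"{n}{k}.npz",p=p,d=d,**m)
    W=cloud(load(f"{n}{k}.npz")); m=(abs(W[...,2]-.06)<.006)&(W[...,0]>.40)&(W[...,0]<.62)&(W[...,1]>-.09)&(W[...,:2]@n_<.285)
    nn,lab,st,_=cv2.connectedComponentsWithStats(m.astype(np.uint8))
    i=1+st[1:,4].argmax(); q=W[lab==i]; B=cv2.minAreaRect((q[:,:2]*1000).astype(np.float32)); print(n,len(q),B,cv2.boxPoints(B).round(1).tolist())
E
python3 look.py 5 wrist top; python3 - <<'E'
from h import *
W=cloud(load('top0.npz'))
m=(W[...,2]>.015)&(W[...,2]<.07); a=W[...,:2]@[.2187,.9758]; b=W[...,:2]@[-.9758,.2187]
m&=(a>.28)&(a<.305)&(b>-.6)&(b<-.34); q=W[m][:,:2]
l=cv2.fitLine((q*1000).astype(np.float32),cv2.DIST_HUBER,0,.01,.01).ravel(); print(len(q),l,np.degrees(np.arctan2(l[1],l[0]))+90, b[m].min(),b[m].max())
E
```

```text
8.0833 [ 0.465  -0.0365  0.0307] [3.1409e+00 5.0000e-04 1.0517e+00] [-1.37 -2.6   2.6 ]
wrist 64269 ((489.1986999511719, 7.0673980712890625), (121.79258728027344, 85.91910552978516), 60.33821487426758) [[421.70001220703125, -24.600000381469727], [496.3999938964844, -67.0999984741211], [556.7000122070312, 38.70000076293945], [482.0, 81.19999694824219]]
top 355 ((536.7426147460938, 35.996681213378906), (65.67252349853516, 138.36099243164062), 7.713734149932861) [[494.8999938964844, 100.0999984741211], [513.5, -37.0], [578.5999755859375, -28.200000762939453], [560.0, 109.0]]
617 [ 9.7521186e-01 -2.2127315e-01  5.3092377e+02  1.8244040e+02] 77.21618 -0.5995442281138301 -0.35061854298979345
```

View pics/wrist5.png

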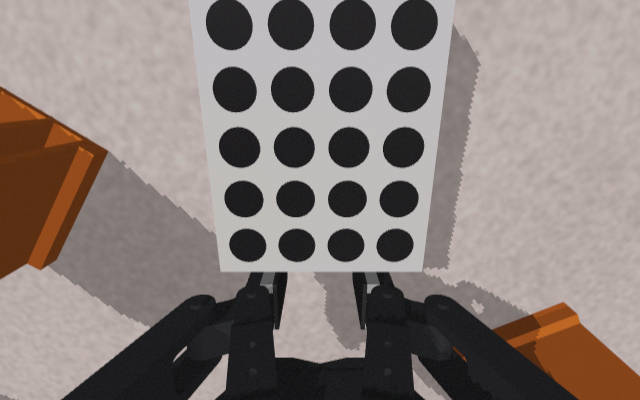

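The fingers are on the rear end, with the edge at (321,271) and both tips square to it. Pushing now along an arc that turns it about 17° towards the panel.

Request:
send_rows([
  [[4,0,0],[0,0,0]],
  [[4,0,0],[0,0,-0.02]],
  [[4,0,0],[0,0,-0.02]],
  [[4,0,0],[0,0,-0.02]],
  [[4,0,0],[0,0,-0.02]],
  [[4,0,0],[0,0,-0.02]],
  [[4,0,0],[0,0,-0.02]],
  [[4,0,0],[0,0,-0.02]],
  [[4,0,0],[0,0,-0.02]],
  [[4,0,0],[0,0,-0.02]],
  [[4,0,0],[0,0,-0.02]],
  [[4,0,0],[0,0,-0.02]],
  [[4,0,0],[0,0,-0.02]],
  [[4,0,0],[0,0,-0.02]],
  [[4,0,0],[0,0,-0.02]],
  [[4,0,0],[0,0,-0.02]],
])

```text
time_s: 9.52
ee_pos: [0.4891, 0.0227, 0.0303]
eef_rot: [3.141, -0.0, 1.353]
force: [-0.5, -3.7, 2.9]
finger_gap: 0.0343
```

```bash
python3 look.py 6 wrist top
```

```text
9.5167 [0.4891 0.0227 0.0303] [ 3.1414e+00 -1.0000e-04  1.3528e+00] [-0.5  -3.71  2.88]
wrist 63499 ((507.65771484375, 75.1887435913086), (127.31368255615234, 86.00914764404297), 68.0154037475586) [[443.8999938964844, 32.29999923706055], [523.7000122070312, 0.10000000149011612], [571.4000244140625, 118.0999984741211], [491.6000061035156, 150.3000030517578]]
top 93 ((566.70654296875, 113.03712463378906), (59.00520706176758, 15.730565071105957), 84.73397064208984) [[556.2000122070312, 84.4000015258789], [571.7999877929688, 82.9000015258789], [577.2000122070312, 141.6999969482422], [561.5999755859375, 143.10000610351562]]
```

View pics/wrist6.png

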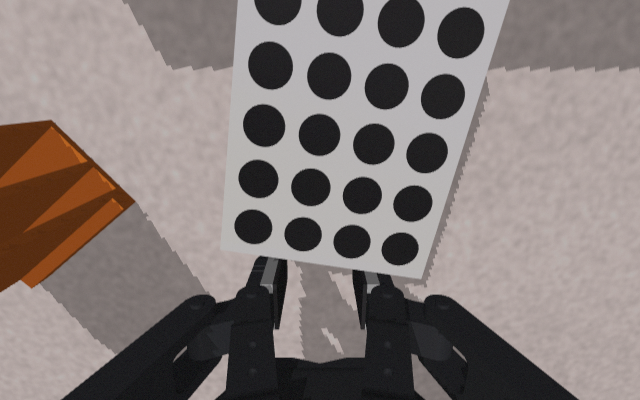

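View pics/top6.png

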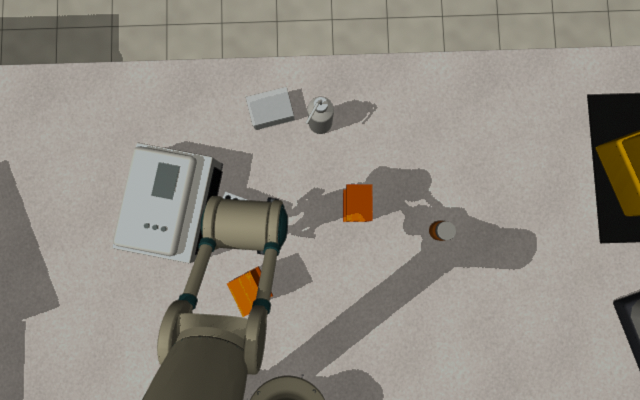

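The rack has turned only about 8°, with the right finger at (370,270) doing the pushing. There are about 40 mm left to the panel. A straight push along the panel normal should bring the rear edge onto both fingers.

Request:
send_rows([
  [[4,0,0],[0,0,0]],
  [[4,0,0],[0,0,0]],
  [[4,0,0],[0,0,0]],
  [[4,0,0],[0,0,0]],
  [[4,0,0],[0,0,0]],
  [[4,0,0],[0,0,0]],
])

```text
time_s: 10.12
ee_pos: [0.4945, 0.0453, 0.0303]
eef_rot: [3.141, 0.002, 1.352]
force: [2.6, -16.8, 1.5]
finger_gap: 0.034
```

```bash
python3 look.py 7 wrist
```

```text
10.1167 [0.4945 0.0453 0.0303] [3.1407e+00 1.7000e-03 1.3519e+00] [  2.56 -16.81   1.52]
wrist 63841 ((511.14276123046875, 96.48565673828125), (125.3251953125, 85.85051727294922), 70.55864715576172) [[449.79998779296875, 51.70000076293945], [530.7999877929688, 23.100000381469727], [572.5, 141.3000030517578], [491.5, 169.89999389648438]]
```

View pics/wrist7.png

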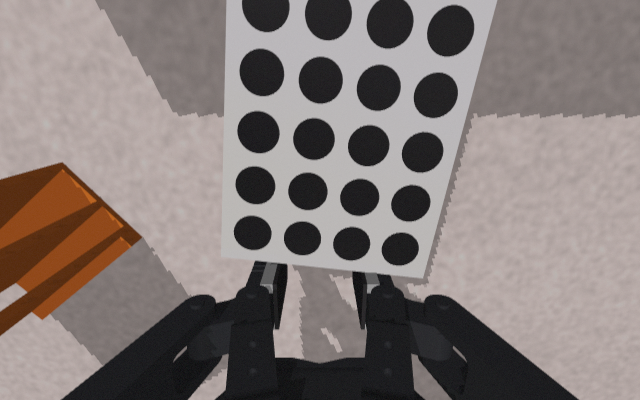

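```bash
python3 - <<'E'
from h import *
n=np.array([.2213,.9752])
for k,l,r in((5,(221,271),(423,271)),(6,(221,249),(422,279)),(7,(221,259),(426,279))):
    c=load(f'wrist{k}.npz'); L=pix_at_z(c,*l,.06)[:2]*1000;R=pix_at_z(c,*r,.06)[:2]*1000
    d=R-L; h=np.array([-d[1],d[0]])/np.linalg.norm(d)
    print(k,L,R,np.linalg.norm(d),np.degrees(np.arctan2(h[1],h[0])),'frontL',L+125*h,(L+125*h)@n,'frontR',R+125*h,(R+125*h)@n,'panel a',np.array([530.9,182.4])@n)
E
```

```text
5 [433.54911799  -5.67756389] [507.3452886  -47.84276968] 84.99281956205076 60.25748015116701 frontL [495.56201214 102.85538483] 209.97244457151908 frontR [569.35818276  60.69017904] 185.18402844404625 panel a 295.36465
6 [453.46071386  53.20732373] [532.05879568  21.21005739] 84.86155501616341 67.8487696454521 frontL [500.59228354 168.98130673] 275.5716426742912 frontR [579.19036536 136.98404039] 261.76166404054806 panel a 295.36465
7 [457.45102639  71.54991913] [539.05958983  43.51497283] 86.2897203714984 71.04089327877483 frontL [498.06268062 189.76875663] 295.28376268838815 frontR [579.67124406 161.73381033] 286.0040581481121 panel a 295.36465
```

The front-left corner has reached the panel and the right one is about 9 mm short. The right finger is pushing, so I'll press on in small steps to swing it flush, watching the force.

Request:
send_rows([
  [[1,0,0],[0,0,0]],
  [[1,0,0],[0,0,0]],
])

```text
time_s: 10.33
ee_pos: [0.4963, 0.0454, 0.0306]
eef_rot: [3.138, 0.004, 1.353]
force: [1.8, -13.9, -1.5]
finger_gap: 0.0342
```

```bash
python3 look.py 8 wrist; python3 -c "
import cv2;i=cv2.imread('pics/wrist8.png');cv2.imwrite('pics/w8c.png',cv2.resize(i[180:340,180:460],None,fx=2.8,fy=2.8,interpolation=2))"
```

```text
10.3333 [0.4963 0.0454 0.0306] [3.1377 0.004  1.353 ] [  1.82 -13.9   -1.52]
wrist 64416 ((511.64678955078125, 94.621826171875), (129.04286193847656, 85.9178695678711), 71.20860290527344) [[450.20001220703125, 47.400001525878906], [531.5, 19.700000762939453], [573.0999755859375, 141.89999389648438], [491.79998779296875, 169.5]]
```

View pics/w8c.png

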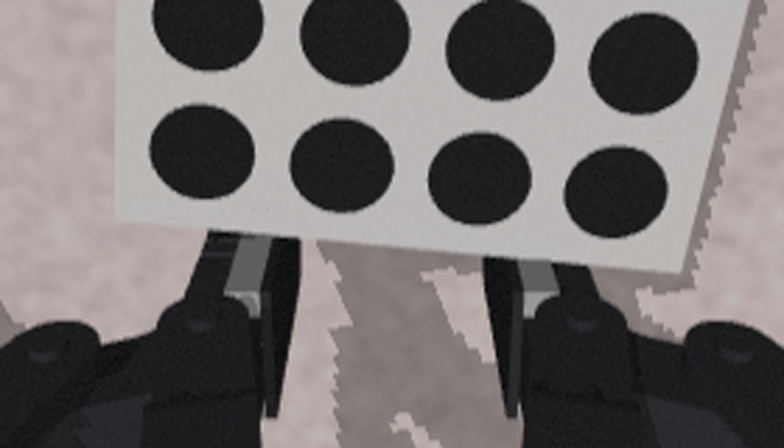

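The force line (97°) runs right along the line from finger to corner, so the rack is wedged by friction. I'll back off, shift 14 mm towards the rack's right rear corner and push there with a slight rightward drag.

Request:
send_rows([
  [[-5,0,0],[0,0,0]],
  [[-5,0,0],[0,0,0]],
  [[0,7,0],[0,0,0]],
  [[0,7,0],[0,0,0]],
  [[2,0,0],[0,0,0]],
  [[2,0,0],[0,0,0]],
  [[2,0,0],[0,0,0]],
  [[1.5,0.7,0],[0,0,0]],
  [[1.5,0.7,0],[0,0,0]],
  [[1.5,0.7,0],[0,0,0]],
])

```text
time_s: 11.22
ee_pos: [0.5121, 0.0427, 0.0306]
eef_rot: [3.137, 0.003, 1.353]
force: [3.2, -11.1, 0.2]
finger_gap: 0.0342
```

```bash
python3 look.py 9 wrist
```

```text
11.2167 [0.5121 0.0427 0.0306] [3.1374 0.0034 1.3528] [  3.24 -11.11   0.21]
wrist 64119 ((514.5716552734375, 94.74681091308594), (125.72191619873047, 86.04425811767578), 73.32328033447266) [[455.29998779296875, 46.900001525878906], [537.7000122070312, 22.200000762939453], [573.7999877929688, 142.60000610351562], [491.3999938964844, 167.3000030517578]]
```

View pics/wrist9.png

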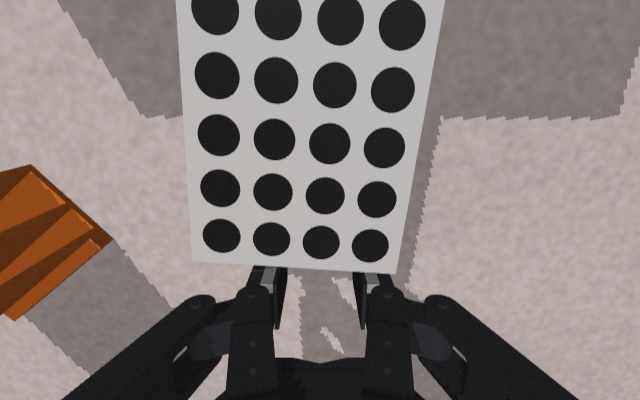

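It has turned to about 73.5°. Dragging the rear rightward while keeping light forward pressure.

Request:
send_rows([
  [[0.5,2,0],[0,0,0]],
  [[0.5,2,0],[0,0,0]],
  [[0.5,2,0],[0,0,0]],
  [[0.5,2,0],[0,0,0]],
])

```text
time_s: 11.6
ee_pos: [0.5191, 0.0444, 0.0303]
eef_rot: [3.141, 0.001, 1.351]
force: [0.8, -2.6, -1.1]
finger_gap: 0.0342
```

```bash
python3 look.py 10 wrist
```

```text
11.6 [0.5191 0.0444 0.0303] [3.1408e+00 6.0000e-04 1.3511e+00] [ 0.85 -2.59 -1.14]
wrist 64487 ((519.3740234375, 95.96638488769531), (123.0390853881836, 85.99143981933594), 76.0451889038086) [[462.79998779296875, 46.599998474121094], [546.2999877929688, 25.899999618530273], [575.9000244140625, 145.3000030517578], [492.5, 166.0]]
```

View pics/wrist10.png

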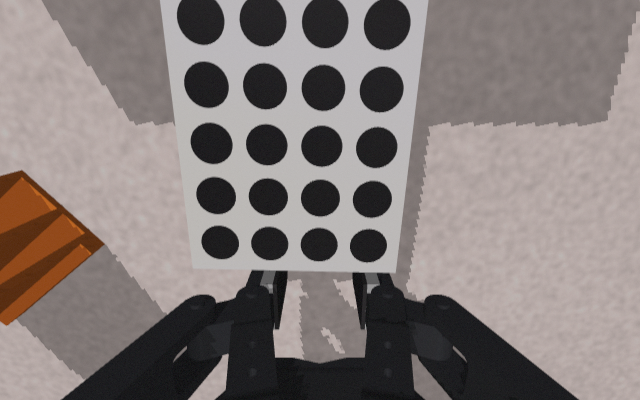

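The rear edge now runs (193,268)–(396,272), about 1° off. Pressing forward to seat it.

Request:
send_rows([
  [[1,0.5,0],[0,0,0]],
  [[1,0.5,0],[0,0,0]],
  [[1,0.5,0],[0,0,0]],
  [[1,0,0],[0,0,0]],
])

```text
time_s: 11.98
ee_pos: [0.5221, 0.0455, 0.0305]
eef_rot: [3.138, 0.005, 1.353]
force: [1.3, -17.7, -1.4]
finger_gap: 0.0342
```

```bash
python3 look.py 11 wrist;python3 - <<'E'
from h import *
i=cv2.imread('pics/wrist11.png'); cv2.imwrite('pics/w11c.png',cv2.resize(i[200:320,160:440],None,fx=2.8,fy=2.8,interpolation=2))
E
```

```text
11.9833 [0.5221 0.0455 0.0305] [3.1384 0.005  1.3532] [  1.27 -17.67  -1.36]
wrist 64814 ((521.6469116210938, 97.04297637939453), (121.737060546875, 86.20814514160156), 77.43773651123047) [[466.29998779296875, 47.0], [550.5, 28.299999237060547], [577.0, 147.10000610351562], [492.79998779296875, 165.8000030517578]]
```

View pics/w11c.png

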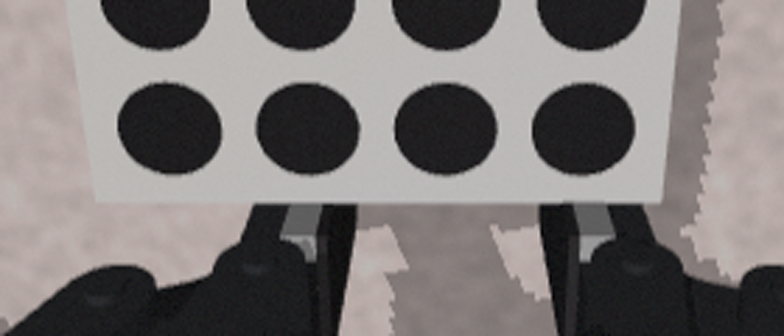

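Rear edge is square and force is up to 18 N, so it looks seated. Backing away slowly, then rising for a clear check.

Request:
send_rows([
  [[-2,0,0],[0,0,0]],
  [[-3,0,0],[0,0,0]],
  [[-10,0,0],[0,0,0]],
  [[-15,0,0],[0,0,0]],
  [[-10,0,0],[0,0,0]],
  [[0,0,-25],[0,0,0]],
  [[0,0,-35],[0,0,0]],
  [[0,0,-35],[0,0,0]],
  [[0,0,-35],[0,0,0]],
  [[0,0,-35],[0,0,0]],
  [[-30,0,-30],[0,0,0]],
  [[-35,0,0],[0,0,0]],
  [[-35,0,0],[0,0,0]],
  [[-35,0,0],[0,0,0]],
  [[-35,0,0],[0,0,0]],
  [[0,0,0],[0,0,0]],
  [[0,0,0],[0,0,0]],
])

```text
time_s: 13.45
ee_pos: [0.4744, -0.1573, 0.2245]
eef_rot: [-3.141, -0.001, 1.347]
force: [0.3, 0.3, 0.6]
finger_gap: 0.0343
```

```bash
python3 look.py 12 wrist top scene;python3 - <<'E'
from h import *
t=cv2.imread('pics/top12.png'); cv2.imwrite('pics/t12c.png',cv2.resize(t[135:285,130:330],None,fx=4,fy=4,interpolation=2))
s=cv2.imread('pics/scene12.png'); cv2.imwrite('pics/s12c.png',cv2.resize(s[130:330,300:560],None,fx=3,fy=3,interpolation=2))
E
```

```text
13.45 [ 0.4744 -0.1573  0.2245] [-3.1409e+00 -1.1000e-03  1.3468e+00] [0.32 0.33 0.55]Traceback (most recent call last):
  File "look.py", line 12, in <module>
    i=1+st[1:,4].argmax(); q=W[lab==i]; B=cv2.minAreaRect((q[:,:2]*1000).astype(np.float32)); print(n,len(q),B,cv2.boxPoints(B).round(1).tolist())
        ~~~~~~~~~~~~~~~^^
ValueError: attempt to get argmax of an empty sequence
[ WARN:0@0.025] global loadsave.cpp:275 findDecoder imread_('pics/top12.png'): can't open/read file: check file path/integrity
Traceback (most recent call last):
TypeError: 'NoneType' object is not subscriptable
```

View pics/wrist12.png

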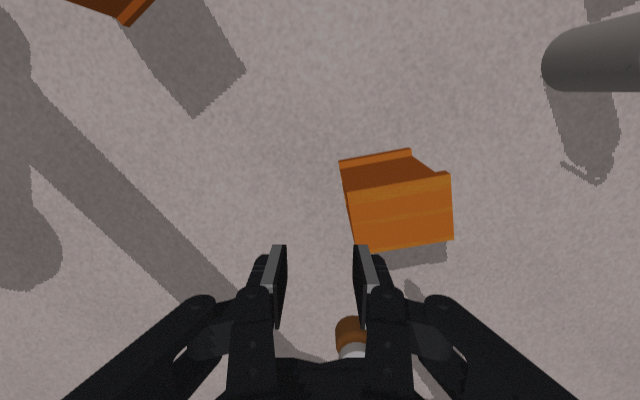

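The wrist view no longer has the rack in it; it shows the orange block (400,200) and the jar (350,340), both clear. Checking with the fixed cameras.

```bash
python3 - <<'E'
from rig import robot, read_camera, camera_model
from h import *
for n in("top","scene"):
    m=camera_model(n); p,d=read_camera(n)
    cv2.imwrite(f"pics/{n}12.png",p[:,:,::-1]); np.savez(f"{n}12.npz",p=p,d=d,**m)
t=cv2.imread('pics/top12.png'); cv2.imwrite('pics/t12c.png',cv2.resize(t[135:285,130:330],None,fx=4,fy=4,interpolation=2))
s=cv2.imread('pics/scene12.png'); cv2.imwrite('pics/s12c.png',cv2.resize(s[130:330,300:560],None,fx=3,fy=3,interpolation=2))
E
```

```text
(no output)
```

View pics/t12c.png

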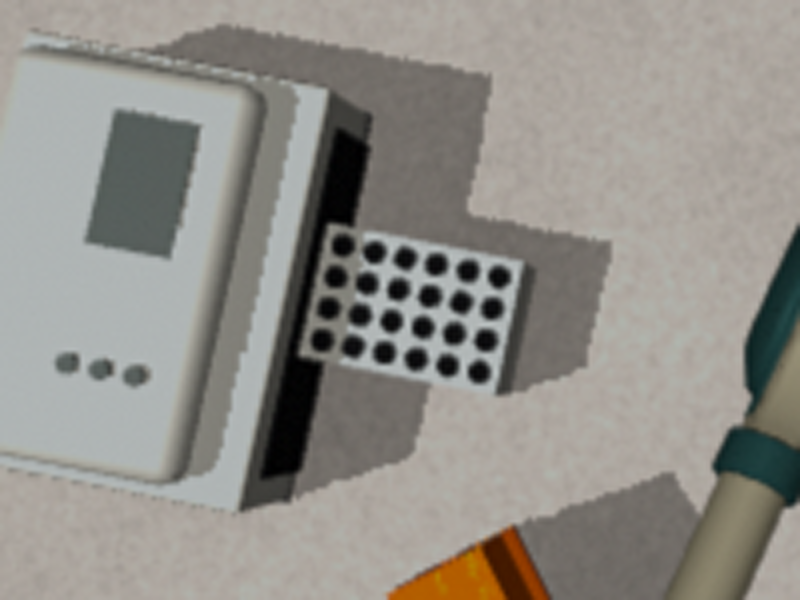

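View pics/s12c.png

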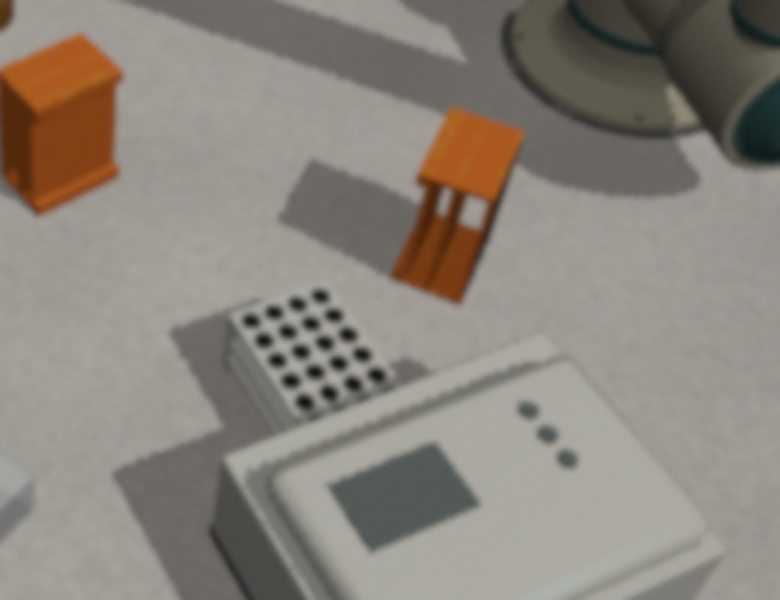

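View pics/top12.png

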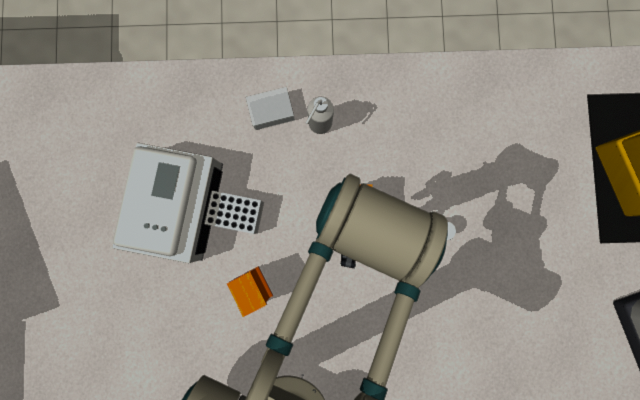

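```bash
python3 - <<'E'
from h import *
n=np.array([.2213,.9752]); b_=np.array([-.9752,.2213]); pc=np.array([.5325,.183])
t=load('top12.npz'); W=cloud(t); a=W[...,:2]@n-.29536; b=(W[...,:2]-pc)@b_
m=(abs(W[...,2]-.06)<.005)&(a<.002)&(a>-.15)&(abs(b)<.1)
nn,lab,st,_=cv2.connectedComponentsWithStats(m.astype(np.uint8)); i=1+st[1:,4].argmax(); k=lab==i
q=np.c_[a[k],b[k]]*1000; print(k.sum(),cv2.minAreaRect(q.astype(np.float32)),cv2.boxPoints(cv2.minAreaRect(q.astype(np.float32))).round(1).tolist())
for nm,uv in dict(fR=(330,223),fL=(298,355),rR=(525,263),rL=(497,394)).items():
    P=pix_at_z(t,130+(uv[0]-1.5)/4,135+(uv[1]-1.5)/4,.06)[:2]; print(nm,P*1000,((P@n)-.29536)*1000,((P-pc)@b_)*1000)
# panel angle refined using points of panel on both sides, now
m=(W[...,2]>.02)&(W[...,2]<.07)&(abs(a)<.006)&(abs(b)<.105)&(abs(b)>.06); Q=(W[m][:,:2]*1000).astype(np.float32)
l=cv2.fitLine(Q,cv2.DIST_HUBER,0,.01,.01).ravel(); print(len(Q),l, np.degrees(np.arctan2(l[1],l[0])), l[2:]@n)
for k in('top0','top12'):
  c=load(k+'.npz')
  W=cloud(c)
  for nm,(x,y) in dict(tip=(271,108),bottle=(320,103),or2=(245,292)).items(): print(k,nm,W[y,x].round(4))
E
```

```text
1754 ((-62.55652618408203, -23.85003662109375), (127.02314758300781, 147.51222229003906), 0.34273865818977356) [[-126.5, 49.5], [-125.5999984741211, -98.0], [1.399999976158142, -97.19999694824219], [0.5, 50.29999923706055]]
fR [581.5344613  168.96318906] -1.8935217441297114 -50.924752922882966
fL [499.61242948 189.6787953 ] 0.17899181640945727 33.54997616851737
rR [552.62821865  47.29524906] -126.9410483340773 -49.660500208455176
rL [471.66360432  66.26027585] -126.36382335712226 33.493152110131305
215 [ 9.7551048e-01 -2.1995309e-01  5.3071228e+02  1.8237582e+02] -12.706276 295.2995311645508
top0 tip [0.7929 0.0188 0.0442]
top0 bottle [ 0.7615 -0.1063  0.1618]
top0 or2 [0.3389 0.0779 0.1247]
top12 tip [0.7927 0.0187 0.045 ]
top12 bottle [ 0.7612 -0.1063  0.1626]
top12 or2 [0.339  0.0777 0.1257]
```

```bash
python3 - <<'E'
from h import *
for k in('scene0','scene12'):
    W=cloud(load(k+'.npz')); print(k,'jar',W[122,296].round(4),'bottle',W[240,261].round(4))
from rig import robot
s=robot.state(); print(s['time_s'],s['force'].round(2)); print(robot.hand_in())
E
```

```text
scene0 jar [ 0.4713 -0.3955  0.0615] bottle [ 0.778  -0.0769  0.0793]
scene12 jar [ 0.4737 -0.3917  0.065 ] bottle [ 0.7778 -0.0772  0.0787]
13.6 [-0.02 -0.23  0.11]
the job is handed in; nothing more can be done
None
```

The rack now lies on its feet, holes up, with its leading end against the reader's panel. I handed the job in at 13.6 s of the 51 s allowed; the hand-in reports no verdict.

- **Moves:** I tipped the rack over with the fingertips about 100 mm up the hole face. I then pushed it along the bench on its rear end, turning it from about 60° to about 77° to match the panel.
- **Snag:** The front-left corner wedged by friction when it reached the panel. I backed off, shifted about 14 mm right and dragged the rear end over until it sat square. The last push reached about 18 N.
- **Rack check (top camera):** The two front corners read -1.9 mm and +0.2 mm from the panel. Across the panel they sit about -51 mm and +34 mm from its centre, well inside its width. Each top-camera pixel covers about 2.5 mm, so these readings could be off by a millimetre or two.
- **Failed check:** The automatic outline fit on the same picture merged the rack with the panel. I used corner pixels read by hand instead. Earlier outline fits from the wrist camera were also about 20 mm off, because they included the fingers.
- **Other objects:** The tip box, the bottle and one orange look-alike read within about 1 mm of their starting positions. The jar reading shifted about 4 to 6 mm at a single edge pixel, which I take as noise because nothing went near it. I did not re-measure the second orange look-alike, which was in view and standing at the end.
- **Robot:** It is clear of everything, with about 0 N on the tool.

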